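# Free the seized lock pin of a display stand and take off its adapter plate

### The arm

A 6-joint arm with a two-finger parallel gripper is mounted at the origin on the work surface. World frame = base frame: x ahead of the robot, y to its left, z up, the work surface at z = 0. Lengths are in m, angles in degrees, forces in N, time in s.
With the tool pointing down it reaches from about 0.35 to 0.875 m from the base axis. Payload 4.2 kg.
Tool frame: the origin (TCP) lies midway between the tips of the shut fingers; the grasp point (between the pads) lies 19 mm behind it; y points along the fingers, z is the direction in which the jaws open and shut, and the axes are right-handed (so a half turn about y gives the same grasp; the last joint's range is limited). The gripper opens to 87 mm and grips with 3 to 60 N. Pads are 19 mm wide; open, the fingers measure 117 mm over their backs; the gripper's body (75 mm by 190 mm) begins 51 mm behind the grasp point.
Start: joints at [79.217, 22.042, 0.453, 0, -68.411, -14.817], TCP at [0.27, 0.564, 0.223] pointing down, gripper open.
Joint ranges: [-179.83, 179.83], [-69.29, 118.12], [-61.27, 80.66], [-181.25, 117.63], [-171.15, -9.14], [-177.46, 177.46]. Speed limits (degrees/s): [159.86, 159.86, 180, 180, 180, 180].

### API

Orientations are given as [roll, pitch, yaw] about the fixed x, y, z axes, in that order (R = Rz(yaw) Ry(pitch) Rx(roll)).
In Python, from workcell import env gives the robot as it stands. The module is installed in compiled form; this text tells all that it offers. Calls block until the motion is done:
- env.goto(position, orientation): joint-space move of the TCP to a pose.
- env.move_straight(position, rotation=None, rate=0.15, force_limit=None): straight line of the TCP; rotation=None keeps the orientation; rate is the mean speed in m/s. With force_limit (N) it stops when the force on the tool has changed by that much, and returns True; else False.
- env.set_joints(angles): joint-space move.
- env.gripper_to(opening, grasp_force=None): opening from 0.0 (shut) to 1.0 (fully open); grasp_force is the grip in N (None keeps the last); returns when the fingers have stopped.
- env.dwell(seconds).
- env.inverse_kinematics(position, orientation): joint angles nearest the present ones, or None.
- env.read_state(): the state.
- env.grab_frame(name): name is "side" or "top" or "wrist"; returns a dict with "image" (400x640x3 uint8, blue, green, red), "fx", "fy", "cx", "cy" (pixels), "position" and "orientation" of the camera in the world. Camera axes: x right, y up, looking along -z (the intrinsics and any distortion apply to the point x, -y, -z); pixel columns grow to the right and rows downward; lengths in m; the calibration is good to about 2 mm. A picture is of the moment at which its call begins. There is no depth.
A pose or a line that the arm cannot do raises env.Unreachable and nothing moves.
- env.close_job(): hands the job in, once; it reports no verdict.
Trained networks look in a picture, given as the dict that the camera call returned (one of the last four; its "shot" number tells which), for a name from the list of things; names that differ only in an ending like _2 or _b are one class to them, and where a whole thing is asked for, a point or a joint stands for the part that bears it (a point fixed in the world has none). Each returns a list of dicts, best first, with "score" (0 to 1); they miss things now and then, are a little off and sometimes report something else, mostly with a low value. They report only what shows in the picture. A call takes as long as a camera call.
- env.search_frame(picture, thing): "xyz" ([x, y, z] in m, in world coordinates, good to about 4 mm: the middle of the surface that is visible of it).
- env.trace(picture, thing): "mask" (400x640 bool, what is visible of it).
The state is a dict: "clock": time; "joint_positions": joint angles; "qvel": joint speeds; "joint_torque": joint torques, N m; "position": TCP position; "tool_rot": TCP orientation; "force": force on the tool from outside, world axes, zero at the start; "wrist_torque": the same for the moment, N m; "opening": opening from 0.0 (shut) to 1.0 (fully open).
Only numpy, scipy, OpenCV 4.12 (cv2) and the standard library are available. Lean on these libraries where they do the work, as an engineer would, in place of code of your own. Each camera call takes 0.05 s, during which the arm holds its last target. There are 200 camera calls.

### The job

On the display stand, free the seized red-handled lock pin by twisting it back and forth while pulling gently along its own slanting axis, not by yanking: the stand must stay where it is and must not be dragged, lifted or tipped. Put the pin in the steel parts tray, then slide the aluminium adapter plate up the slope until it is out from under the lip at its lower edge, lift it off and lay it flat, rib upwards, on the free part of the blue mat. Leave everything else on the bench where it is.

Things in the scene. Friction and masses are not known exactly. Their poses are not given: they have to be found in the camera images.
- stand: Low display stand, about 6 kg, loose on rubber feet: dark steel base 240 x 200 x 15 mm (x from -162 to +78 mm), two grey cheeks and a black bed tilted back and locked. Origin: on the bench under the hinge; z up, y to its left, x away from the robot: the slope rises towards +x. A pull of more than about 30 N along the pin's axis drags or tips it.
- bed (a point): Centre of the black bed's face, 130 mm above the bench. z: the face's normal, leaning 0.45 rad (26 degrees) from vertical towards the stand's -x; x up the slope; y across. Bed: x -64 to +76, y -52 to +52 mm. At the lower end are a stop at x = -58.5 mm and a lip, 92 mm wide, overhanging to x = -46 mm, its underside 8 mm, its top 12 mm above the bed.
- bore (a point): Mouth of the lock pin's bore at x = 44 mm, y = 0 on the bed's face; axes as bed, the bore runs down along -z. It grips the shank from 4 to 30 mm below the face, by friction alone: a straight pull needs 50 to 75 N, turning 0.35 to 0.55 N m. Friction acts against the motion: pulling 2 mm during each turn of 1 rad (either way) needs about a third of that pull.
- pin: Lock pin, 70 g: red wing handle 30 (x) x 18 (y) x 34 mm (z from 0 to +34), below it a round-nosed steel shank 14 mm thick. Origin: centre of the handle's underside; z along the axis to the handle. Starts in the bore with axes parallel to bed and the handle's underside 9 mm above the bed's face (4 mm above the adapter). It turns either way without limit.
- pin_tip (a point): Tip of the pin's shank, on its axis, 36 mm below the handle's underside (the pin's origin). At the start it is 27 mm below the bed's face: the pin comes loose after 16 to 20 mm and is out of the adapter's hole after 33 mm.
- adapter: Aluminium plate, 0.42 kg, 116 (x) x 100 (y) x 5 mm, with an 18 mm pin hole at x = +44 mm and a solid rib on top: x -42 to +10, y -20 to +20, its top 30 mm above the plate's underside. Origin: centre of the underside; z up, x to the hole. Starts on the bed, origin on bed, axes parallel to it, lower edge at the stop, 12 mm under the lip; it rests there without the pin.
- mat: Blue bench mat, 310 (x) x 250 (y) x 3 mm, fixed. Origin: centre of its underside; x along its length. The power board lies on its +x end; the rest, from x = -155 to +45 mm, is free.
- tray: Shallow open steel parts tray, 210 (x) x 150 (y) x 24 mm, walls and floor 3 mm, empty, fixed. Origin: centre of its underside; x along its length.
- board: Bystander: tan power circuit board, 90 x 170 mm, 37 mm high, on the far (+x) end of the mat. Origin: centre of its underside.
- multimeter: Bystander: orange multimeter, 90 x 185 x 45 mm, on the bench just beyond the far (+x) end of the tray. Origin: centre of its underside.
- remote: Bystander: black remote control, 46 x 190 x 20 mm, behind the stand. Origin: centre of its underside.
- spray: Bystander: spray can, 52 mm in diameter, 150 mm high, standing at the back left of the stand. Origin: centre of its underside.
- tape: Bystander: roll of yellow tape, 90 mm in diameter, 24 mm high, lying on the bench before the near (-x) end of the tray. Origin: centre of its underside.
- screwdriver: Bystander: screwdriver about 0.2 m long, lying on the bench across the far (+x) end of the mat, 20 to 45 mm from it. Origin: under its middle.

How it is judged (in metres and radians):
On the way, in this order (a step that is already met when the one before it is completed fails the run):
1. the pin is drawn right out of the bore and the adapter's hole, its tip at least 5 mm above the bed's face (z of pin_tip in the frame of bore above 0.005 m), for 0.1 s.
2. the pin lies in the tray, both ends within its walls and below 30 mm (x of pin in the frame of tray between -0.1 and 0.1 m and y of pin in the frame of tray between -0.07 and 0.07 m and x of pin_tip in the frame of tray between -0.1 and 0.1 m and y of pin_tip in the frame of tray between -0.07 and 0.07 m and z of each of pin, pin_tip in the frame of tray below 0.03 m), for 0.1 s.
3. the adapter, still lying on the bed, is slid up the slope at least 12 mm, so that its edge is out from under the lip (x of adapter in the frame of bed between 0.012 and 0.08 m and z of adapter in the frame of bed between -0.003 and 0.012 m and y of adapter in the frame of bed between -0.03 and 0.03 m), for 0.05 s.
At the end, for the whole second after the job is handed in: The pin lies at rest in the tray, both ends within its walls and below 30 mm; the adapter lies at rest flat on the mat, rib up (within 0.06 rad), its centre at least 25 mm inside the mat's edges, clear of the board; the stand is within 8 mm of its start and within 0.04 rad of upright (all of step 2 and x of adapter in the frame of mat between -0.13 and 0.05 m and y of adapter in the frame of mat between -0.1 and 0.1 m and z of adapter in the frame of mat between 0 and 0.008 m and angle between adapter's own z axis and vertical below 0.06 rad and distance of stand from where it was at the start of the episode below 0.008 m and angle between stand's own z axis and vertical below 0.04 rad and linear speed of each of pin, adapter below 0.02 m/s); the robot touches nothing.
It fails at once if the stand is dragged or lifted more than 8 mm, or tipped more than 0.04 rad (distance of stand from where it was at the start of the episode above 0.008 m or angle between stand's own z axis and vertical above 0.04 rad).
It fails at once if a bystander (board, multimeter, remote, spray can, tape, screwdriver) is moved more than 20 mm (distance of any of board, multimeter, remote, spray, tape, screwdriver from where it was at the start of the episode above 0.02 m).
It also fails if it takes over 72 s, if anything falls off the work surface, if the arm or the gripper's body presses on something with over 40 N, if the wrist force passes 120 N, or if a joint passes its speed limit or range.

## Working session

There is one attempt and no reset: what is moved stays moved. The work goes in short steps, each a Python script; the robot and the scene stay as the last script left them, time stands still between calls to the robot, and variables do not carry over. Pictures are saved under pics/ and viewed, about 8 in all and at most 12, crops included, and the job is handed in when it is done.

```bash
mkdir -p pics; cat > h.py <<'E'
import numpy as np, cv2
from workcell import env
from scipy.spatial.transform import Rotation as R
def cam(n): 
    return env.grab_frame(n)
E
python3 - <<'E'
from h import *
import cv2
for n in ("side","top"):
    p=cam(n); cv2.imwrite(f"pics/{n}0.png",p["image"])
    print(n,p["fx"],p["fy"],p["cx"],p["cy"],p["position"],p["orientation"],p.keys())
    for t in ["stand","pin","adapter","mat","tray","board","tape","screwdriver","multimeter","spray","remote"]:
        r=env.search_frame(p,t)
        print(t,[(np.round(d["xyz"],3),round(d["score"],2)) for d in r[:2]])
print(env.read_state())
E
```

```text
side 466.2893420732377 466.2893420732377 319.2071867369659 196.5281847960863 [ 0.44476885 -0.80367669  1.06534192] [41.63172994 -0.25944324 -5.88660366] dict_keys(['image', 'fx', 'fy', 'cx', 'cy', 'position', 'orientation', 'shot'])
stand [(array([ 0.527, -0.055,  0.013]), 0.86)]
pin [(array([ 0.61 , -0.016,  0.182]), 0.73)]
adapter [(array([ 0.578, -0.037,  0.144]), 0.87)]
mat [(array([0.423, 0.345, 0.005]), 0.61), (array([0.645, 0.302, 0.024]), 0.29)]
tray [(array([ 0.792, -0.063,  0.019]), 0.62), (array([ 0.438, -0.347,  0.001]), 0.55)]
board [(array([0.553, 0.319, 0.011]), 0.74)]
tape [(array([ 0.268, -0.359,  0.021]), 0.68)]
screwdriver [(array([0.642, 0.303, 0.024]), 0.62), (array([ 0.786, -0.064,  0.019]), 0.61)]
multimeter [(array([ 0.609, -0.351,  0.038]), 0.64)]
spray [(array([0.756, 0.154, 0.101]), 0.71), (array([0.553, 0.319, 0.014]), 0.21)]
remote [(array([ 0.791, -0.062,  0.018]), 0.69)]
top 418.7330976407566 418.7330976407566 319.11937181216194 195.16284666226866 [0.33296583 0.02347834 1.2357997 ] [  9.84156397   0.89130333 -91.23427928] dict_keys(['image', 'fx', 'fy',
[... 783 characters left out ...]
([0.55 , 0.327, 0.004]), 0.18)]
{'clock': 1.2, 'joint_positions': array([ 7.92172295e+01,  2.20415310e+01,  4.50842892e-01,  6.29509997e-04,
       -6.84107563e+01, -1.48169783e+01]), 'qvel': array([ 0.04358796, -0.01518811,  0.03542117,  0.0916844 ,  0.04954097,
        0.02656859]), 'joint_torque': array([ 8.02043523e-04, -3.90475059e+01,  1.87621450e+01,  4.22426909e+00,
        1.55022653e-02, -1.82933843e-05]), 'position': array([0.27001753, 0.56362792, 0.22254107]), 'tool_rot': array([-8.99987533e+01,  9.35255106e-04,  1.54400483e+02]), 'force': array([ 0.67482655, -0.88432891, -0.12315997]), 'wrist_torque': array([ 0.03851674, -0.01922154,  0.01512713]), 'opening': 1.0029446345775868}
```

View pictures.

View pics/side0.png

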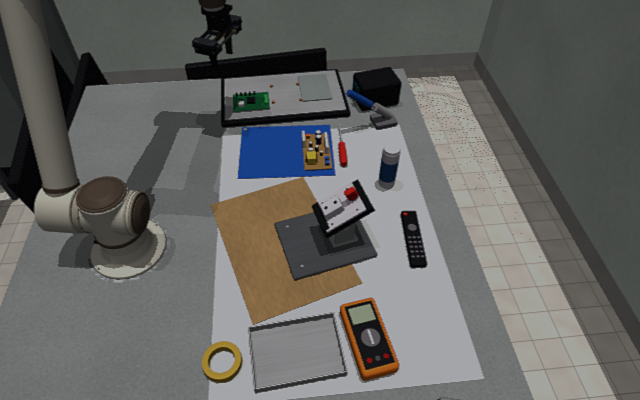

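View pics/top0.png

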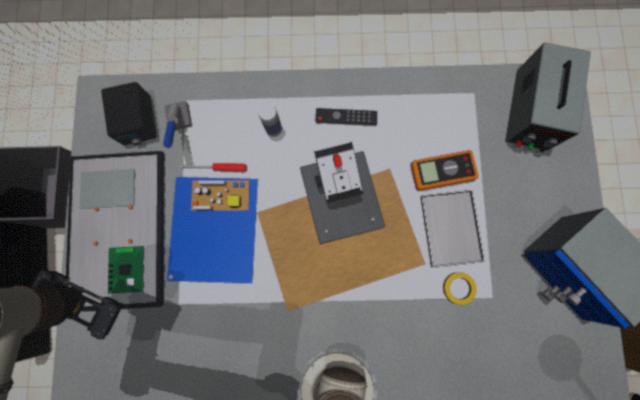

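```bash
cat >> h.py <<'E'
A=0.45
def bed(x,y,yaw):   # stand origin -> bed rotation; caller gives bed centre
    return R.from_euler("zy",[yaw,-A])
def tool(Rb,s=1,spin=0.0):
    """tool pointing along bed -z, jaws along s*bed y, spun about bed z"""
    M=np.column_stack([np.cross([0,0,-1],[0,s,0]),[0,0,-1],[0,s,0]])
    return Rb*R.from_euler("z",spin)*R.from_matrix(M)
def rpy(r): return r.as_euler("xyz",degrees=True)
def uv(p,X):
    Rc=R.from_euler("xyz",p["orientation"],degrees=True)
    c=Rc.inv().apply(np.atleast_2d(X)-p["position"])
    return np.column_stack([p["cx"]+p["fx"]*c[:,0]/-c[:,2],p["cy"]-p["fy"]*c[:,1]/-c[:,2]])
E
python3 - <<'E'
from h import *
B=np.array([0.565,-0.03,0.13]); Rb=R.from_euler("ZY",[np.radians(14),-A])
print(Rb.as_matrix().round(3))
P=B+Rb.apply([0.0,0,0.22])
for s in (1,-1):
    q=env.inverse_kinematics(P,rpy(tool(Rb,s))); print(s,q)
s=min((1,-1),key=lambda s:abs(env.inverse_kinematics(P,rpy(tool(Rb,s)))[5]))
env.goto(P,rpy(tool(Rb,s)))
p=cam("wrist"); cv2.imwrite("pics/w1.png",p["image"])
print(s,p["position"],p["orientation"],p["fx"],p["cx"],p["cy"],env.read_state()["clock"])
for t in ["stand","pin","adapter","bore"]:
    print(t,[(np.round(d["xyz"],3),round(d["score"],2)) for d in env.search_frame(p,t)[:2]])
import pickle; pickle.dump(p,open("w1.pkl","wb"))
E
```

```text
[[ 0.874 -0.242 -0.422]
 [ 0.218  0.97  -0.105]
 [ 0.435 -0.     0.9  ]]
1 [ 12.90272243  -9.27041754 -24.72019709  -0.63456438 -48.77297673
 -88.59372106]
-1 [ 12.90272243  -9.27041754 -24.72019709  -0.63456438 -48.77297673
  91.40627894]
1 [ 0.33510325 -0.0879634   0.43829843] [-4.25854914e+01  3.34175300e-02  1.04027124e+02] 350.2658177054052 322.1418877029926 194.0757975128348 3.5917
stand [(array([ 0.509, -0.038,  0.015]), 0.8)]
pin [(array([ 0.597, -0.013,  0.188]), 0.73)]
adapter [(array([ 0.573, -0.025,  0.141]), 0.6)]
bore []
```

View pics/w1.png

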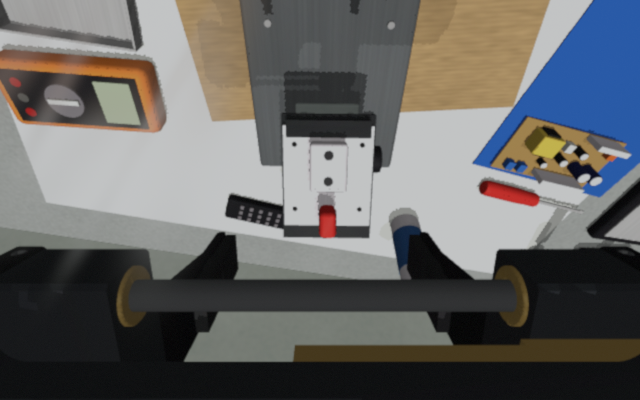

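```bash
python3 - <<'E'
import cv2
im=cv2.imread("pics/w1.png")
cv2.imwrite("pics/w1c.png",cv2.resize(im[104:248,265:395],None,fx=4.1,fy=4.1,interpolation=cv2.INTER_CUBIC))
E
```

```text
(no output)
```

View pics/w1c.png

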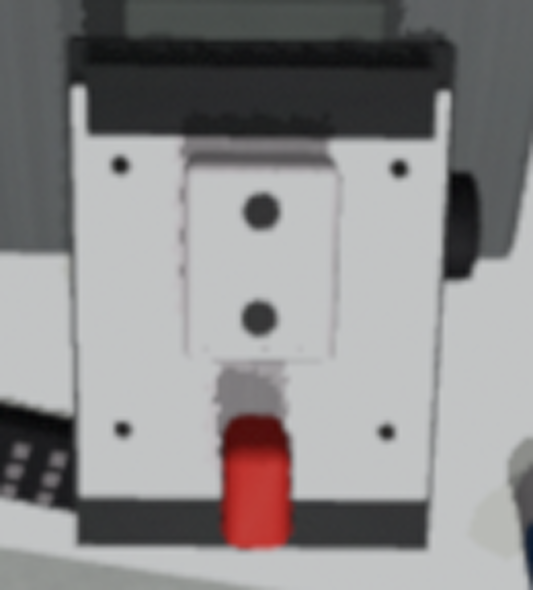

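```bash
python3 - <<'E'
from h import *
import pickle
from scipy.optimize import least_squares
p=pickle.load(open("w1.pkl","rb"))
D=[(76,-52,0,78,545),(76,52,0,427,547),(58,-50,5,77,499),(58,50,5,428,501),(-42,-20,30,187,165),(-42,20,30,340,165),(10,-20,30,186,357),(10,20,30,333,358),(-46,-46,12,89,134),(-46,46,12,435,137),(-58,-50,5,72,87),(-58,50,5,449,92)]
D=np.array(D,float); X=D[:,:3]/1000; U=(D[:,3:]+.5)/4.1-.5+[265,104]
def f(v,full=True):
    Rb=R.from_euler("ZY",[v[3],-A]); return (uv(p,np.array(v[:3])+Rb.apply(X))-U)
r=least_squares(lambda v:np.r_[f(v).ravel(),(v[2]-.13)/.002],[.57,-.03,.13,.24],loss="soft_l1")
print(r.x,np.degrees(r.x[3])); print(f(r.x).round(1).tolist())
Rb=R.from_euler("ZY",[r.x[3],-A])
print("pin handle top mid", r.x[:3]+Rb.apply([.044,0,.043]), "handle centre",r.x[:3]+Rb.apply([.044,0,.026]))
print("adapter",r.x[:3]+Rb.apply([0,0,.01]))
h=r.x[:3]+Rb.apply([[.029,-.009,.043],[.029,.009,.043],[.059,-.009,.043],[.059,.009,.043]])
print(((uv(p,h)-[265,104]+.5)*4.1-.5).round())
np.save("bed.npy",r.x)
E
```

```text
[ 0.58278267 -0.02009714  0.12832725  0.23013628] 13.185837537681202
[[-0.4, 0.1], [0.4, 0.5], [0.8, -1.0], [-0.2, -0.6], [-1.0, -0.7], [0.5, -0.2], [-0.9, 0.9], [0.5, 1.0], [-0.7, 0.3], [0.3, 0.7], [0.1, -0.2], [0.2, -0.3]]
pin handle top mid [ 0.60314738 -0.01532595  0.18618496] handle centre [ 0.61034684 -0.01363921  0.17087735]
adapter [ 0.57854769 -0.02108934  0.13733172]
[[224. 446.]
 [294. 447.]
 [222. 554.]
 [291. 554.]]
```

```bash
cat >> h.py <<'E'
def load():
    v=np.load("bed.npy"); return v[:3],R.from_euler("ZY",[v[3],-A])
def F(Rb,tag=""):
    s=env.read_state(); f=Rb.inv().apply(s["force"]); m=Rb.inv().apply(s["wrist_torque"])
    print(tag,"t",round(s["clock"],2),"F",f.round(1),"M",m.round(2),"op",round(s["opening"]*87,1)); return f
E
python3 - <<'E'
from h import *
B,Rb=load(); o=rpy(tool(Rb,1))
W=lambda x,y,z:B+Rb.apply(np.array([x,y,z])/1000)
env.gripper_to(0.5,5)
env.goto(W(44,0,70),o)
print(env.move_straight(W(44,0,12),o,rate=0.08,force_limit=8)); f0=F(Rb,"down")
env.gripper_to(0.0,3); F(Rb,"closed3")
print(Rb.inv().apply(env.read_state()["position"]-B)*1000)
p=cam("wrist"); cv2.imwrite("pics/w2.png",cv2.resize(p["image"],None,fx=1.25,fy=1.25))
E
```

```text
False
down t 6.38 F [0.1 0.6 0.2] M [-0.02  0.77 -0.03] op 43.0
closed3 t 7.0 F [-1.5  5.1  4.2] M [1.53 0.98 0.02] op 18.1
[44.16132038  0.6100276  12.27631861]
```

View pics/w2.png

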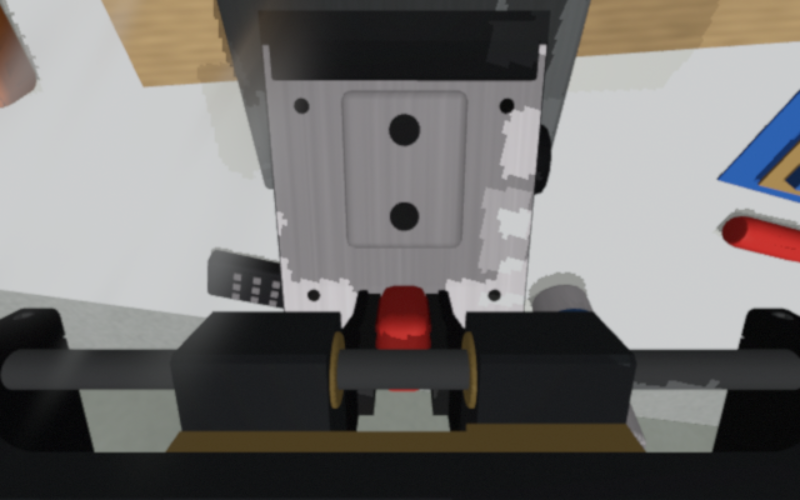

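```bash
python3 - <<'E'
from h import *
from scipy.optimize import least_squares
p=cam("wrist"); B,Rb=load()
D=np.array([(-42,-20,30,342,90),(-42,20,30,467,91),(10,-20,30,347,247),(10,20,30,463,248),(-46,-46,12,271,79),(-46,46,12,537,81)],float)
X=D[:,:3]/1000;U=(D[:,3:]+.5)/1.25-.5
def f(v): return uv(p,np.array(v[:3])+R.from_euler("ZY",[v[3],-A]).apply(X))-U
r=least_squares(lambda v:np.r_[f(v).ravel(),(v[2]-.13)/.001],[*B,.23]); print(r.x,f(r.x).round(1).tolist())
d=Rb.inv().apply(r.x[:3]-B)*1000; print("shift in bed frame mm",d,np.degrees(r.x[3]))
F(Rb)
E
```

```text
[ 0.58334098 -0.01991376  0.12764402  0.22657521] [[-1.2, -0.4], [1.7, -0.9], [-0.6, 1.5], [-0.8, 0.9], [1.0, 0.3], [-0.2, -0.6]]
shift in bed frame mm [ 0.22996395  0.05118725 -0.86984306] 12.981803259244861
 t 7.1 F [-0.9  5.4  4.3] M [1.63 1.03 0.08] op 18.0
```

```bash
python3 - <<'E'
from h import *
B,Rb=load(); o=rpy(tool(Rb,1))
W=lambda x,y,z:B+Rb.apply(np.array([x,y,z])/1000)
y=0.7
for i in range(4):
    env.move_straight(W(44,y,12),o,rate=0.01); env.dwell(.1); f=F(Rb,f"y{y:.2f}")
    if abs(f[1])<1.2: break
    y+=f[1]/8
env.gripper_to(0.0,60); f=F(Rb,"60")
print(Rb.inv().apply(env.read_state()["position"]-B)*1000)
c=np.array([44,y,12.]); np.save("c.npy",c)
# small test twist, with gentle pull
for s in (0.5,-0.5):
    c[2]+=1.0*abs(s)*(1 if s>0 else 2)
    env.move_straight(W(*c),rpy(tool(Rb,1,s)),rate=0.0012); F(Rb,f"s{s}")
    print(Rb.inv().apply(env.read_state()["position"]-B)*1000)
np.save("c.npy",c)
E
```

```text
y0.70 t 7.45 F [-1.5  2.8  4.5] M [1.13 0.95 0.01] op 18.0
y1.06 t 7.8 F [-0.6  1.3  4.3] M [0.5  0.88 0.04] op 18.0
y1.21 t 8.15 F [-0.6 -0.5  4.2] M [-0.19  0.82  0.06] op 17.8
60 t 8.37 F [ 0.4 -0.1  3.3] M [-0.4   0.73 -0.02] op 17.7
[44.12738189  1.00599488 12.07250334]
s0.5 t 9.02 F [ 1.9 -5.3 -2.4] M [-1.63  0.21  0.07] op 17.4
[44.19212999  0.69913111 12.08772776]
s-0.5 t 10.17 F [ 2.9 -2.5 -6.1] M [-0.74 -0.12  0.06] op 17.6
[44.08721268  1.49930105 12.45074041]
```

```bash
python3 - <<'E'
from h import *
B,Rb=load(); c=np.load("c.npy")
W=lambda x,y,z:B+Rb.apply(np.array([x,y,z])/1000)
s=1.0
for i in range(5):
    c[2]+=3.2 if i else 2.5
    st=env.move_straight(W(*c),rpy(tool(Rb,1,s)),rate=0.0018); f=F(Rb,f"s{s} cmd{c[2]:.1f}")
    q=env.read_state(); a=Rb.inv().apply(q["position"]-B)*1000
    rot=(Rb.inv()*R.from_euler("xyz",q["tool_rot"],degrees=True)*tool(R.identity()).inv()).as_rotvec()
    print(a.round(2),rot.round(2))
    np.save("c.npy",c); s=-s
    if f[2]<-22 or np.hypot(*f[:2])>18: break
print(s)
E
```

```text
s1.0 cmd16.0 t 11.82 F [  5.   -9.  -14.8] M [-2.54 -0.76 -0.14] op 17.6
[44.36  0.54 14.12] [-0. -0.  1.]
s-1.0 cmd19.2 t 13.97 F [  4.5  -3.8 -15.6] M [-1.1  -0.82  0.14] op 17.5
[44.42  1.69 17.03] [ 0. -0. -1.]
s1.0 cmd22.4 t 16.12 F [  6.2  -8.8 -16.3] M [-2.81 -1.   -0.03] op 17.1
[44.47  0.55 20.16] [-0. -0.  1.]
s-1.0 cmd25.6 t 18.27 F [  5.1  -2.  -16.8] M [-0.82 -0.99  0.03] op 18.0
[44.59  1.93 23.29] [ 0. -0. -1.]
s1.0 cmd28.8 t 20.42 F [  4.8  -7.5 -13. ] M [-2.27 -0.69 -0.12] op 17.6
[44.59  0.74 27.21] [-0. -0.  1.]
-1.0
```

```bash
python3 - <<'E'
from h import *
B,Rb=load(); c=np.load("c.npy")
W=lambda x,y,z:B+Rb.apply(np.array([x,y,z])/1000)
for s,dz in ((-1,3.2),(1,3.2)):
    c[2]+=dz
    env.move_straight(W(*c),rpy(tool(Rb,1,s)),rate=0.0018); f=F(Rb,f"s{s} cmd{c[2]:.1f}")
    print(Rb.inv().apply(env.read_state()["position"]-B)*1000)
    if abs(f[2])<4: break
r=env.move_straight(W(44,c[1],38),rpy(tool(Rb,1,s)),rate=0.02,force_limit=12); F(Rb,f"{r}")
if not r:
    print(env.move_straight(W(44,c[1],80),rpy(tool(Rb,1,0)),rate=0.05,force_limit=12)); F(Rb)
    env.dwell(.15)
p=cam("side"); cv2.imwrite("pics/s3.png",cv2.resize(p["image"][120:280,240:440],None,fx=3,fy=3))
E
```

```text
s-1 cmd32.0 t 22.57 F [ 0.2  0.2 -0.3] M [ 0.06  0.63 -0.04] op 17.6
[43.75827338  1.37608898 31.88949508]
False t 23.02 F [ 0.6 -0.8 -0.7] M [-0.06  0.85  0.04] op 17.6
False
 t 24.17 F [ 0.  -0.3 -1.5] M [-0.03  0.84  0.02] op 17.2
```

View pics/s3.png

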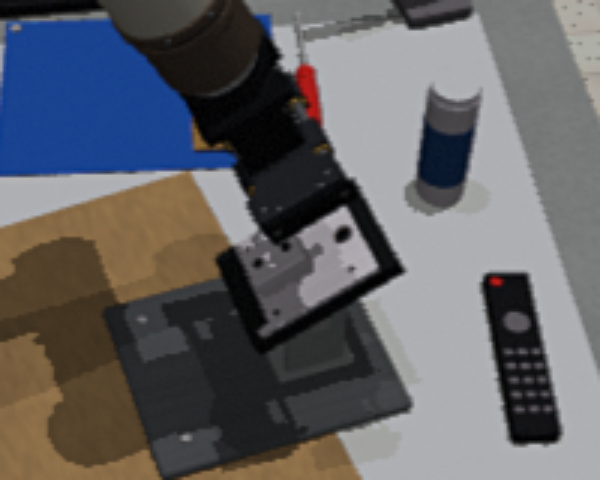

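```bash
cat >> h.py <<'E'
def point(az,el,s):
    az,el=np.radians([az,el]); y=np.array([np.cos(el)*np.cos(az),np.cos(el)*np.sin(az),-np.sin(el)]); z=s*np.array([-np.sin(az),np.cos(az),0])
    return R.from_matrix(np.column_stack([np.cross(y,z),y,z]))
E
python3 - <<'E'
from h import *
for el in (35,45):
  for az in (-60,-40,-20,0):
    for s in (1,-1):
        q=[env.inverse_kinematics([.44,-.348,z],rpy(point(az,el,s))) for z in (.16,.012+.032*np.sin(np.radians(el)))]
        print(el,az,s,[None if x is None else np.round(x) for x in q])
print(env.read_state()["joint_positions"].round())
E
```

```text
35 -60 1 [None, None]
35 -60 -1 [None, None]
35 -40 1 [array([ -53.,    8.,  -34., -122.,  -12.,   40.]), array([ -65.,   33.,  -52., -154.,  -51.,   88.])]
35 -40 -1 [array([ -53.,    8.,  -34., -122.,  -12., -140.]), array([ -65.,   33.,  -52., -154.,  -51.,  -92.])]
35 -20 1 [array([-50.,   9., -28., -86., -24.,  14.]), array([ -65.,   30.,  -36., -117.,  -41.,   64.])]
35 -20 -1 [array([ -50.,    9.,  -28.,  -86.,  -24., -166.]), array([ -65.,   30.,  -36., -117.,  -41., -116.])]
35 0 1 [array([-55.,  15., -21., -74., -44.,  18.]), array([-62.,  31., -25., -90., -46.,  47.])]
35 0 -1 [array([ -55.,   15.,  -21.,  -74.,  -44., -162.]), array([ -62.,   31.,  -25.,  -90.,  -46., -133.])]
45 -60 1 [None, None]
45 -60 -1 [None, None]
45 -40 1 [None, array([ -59.,   24.,  -42., -144.,  -23.,   70.])]
45 -40 -1 [None, array([ -59.,   24.,  -42., -144.,  -23., -110.])]
45 -20 1 [array([-30.,   8., -30., -43., -11., -40.]), array([-51.,  23., -28., -95., -22.,  28.])]
45 -20 -1 [array([-30.,   8., -30., -43., -11., 140.]), array([ -51.,   23.,  -28.,  -95.,  -22., -152.])]
45 0 1 [array([-45.,  12., -20., -56., -37.,  -5.]), array([-52.,  26., -22., -75., -35.,  24.])]
45 0 -1 [array([-45.,  12., -20., -56., -37., 175.]), array([ -52.,   26.,  -22.,  -75.,  -35., -156.])]
[ 14.   8. -25.   1. -32. -92.]
```

```bash
python3 - <<'E'
from h import *
s0=env.read_state(); P=s0["position"]
env.move_straight(P+[-.06,-.02,.12],rate=0.25)
o=rpy(point(0,45,1)); T=np.array([.435,-.348,0])
env.goto(T+[0,0,.17],o); print(env.read_state()["clock"])
p=cam("wrist"); cv2.imwrite("pics/w4.png",p["image"])
r=env.move_straight(T+[0,0,.012+.032*.707],o,rate=0.12,force_limit=6); s=env.read_state()
print(r,s["position"],s["clock"],s["opening"]*87,s["force"])
E
```

```text
26.4333
False [ 0.43536277 -0.34818734  0.03530706] 27.7583 17.614546313718716 [-7.81565085e-01  8.60304077e-01 -3.02294628e-05]
```

View pics/w4.png

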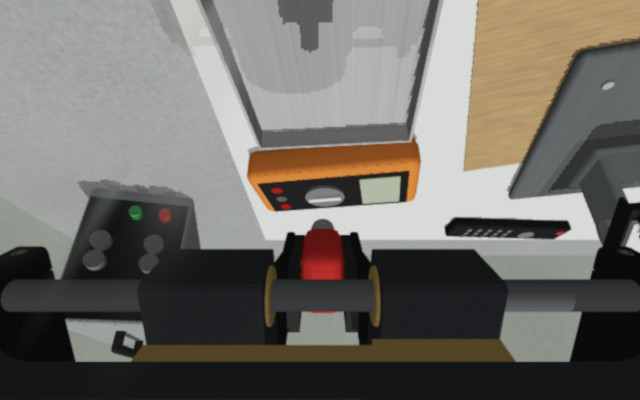

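```bash
python3 - <<'E'
from h import *
env.gripper_to(0.6,10); env.dwell(.2)
s=env.read_state(); d=R.from_euler("xyz",s["tool_rot"],degrees=True).apply([0,1,0])
env.move_straight(s["position"]-.10*d,rate=0.2)
env.dwell(.1)
p=cam("side"); cv2.imwrite("pics/s5.png",cv2.resize(p["image"][280:400,200:400],None,fx=3,fy=3))
print(env.read_state()["clock"],[(np.round(d["xyz"],3),round(d["score"],2)) for d in env.search_frame(p,"pin")[:2]])
E
```

```text
29.625 [(array([ 0.411, -0.353,  0.026]), 0.61)]
```

View pics/s5.png

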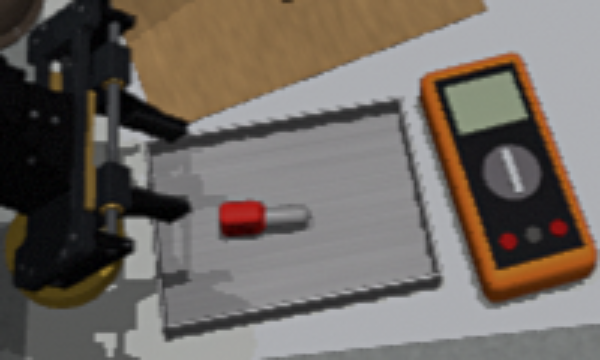

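```bash
python3 - <<'E'
from h import *
B,Rb=load(); o=rpy(tool(Rb,1))
W=lambda x,y,z:B+Rb.apply(np.array([x,y,z])/1000)
P=env.read_state()["position"]
env.move_straight([P[0],P[1]+.03,.25],rate=0.25)
env.gripper_to(0.72)
env.goto(W(-16,.5,110),o)
r=env.move_straight(W(-16,.5,11),o,rate=0.1,force_limit=8); f0=F(Rb,f"down {r}")
env.gripper_to(0.0,5); f=F(Rb,"closed5")
print(Rb.inv().apply(env.read_state()["position"]-B)*1000)
E
```

```text
down False t 33.33 F [ 0.9 -0.4 -0.8] M [-0.01  0.73  0.03] op 62.5
closed5 t 33.87 F [-0.8  1.4  3.5] M [0.4  0.91 0.02] op 39.2
[-15.88440716   0.57404607  11.26226983]
```

```bash
python3 - <<'E'
from h import *
B,Rb=load(); o=rpy(tool(Rb,1))
W=lambda x,y,z:B+Rb.apply(np.array([x,y,z])/1000)
env.gripper_to(0.0,45); F(Rb,"45")
for x in (3,10):
    env.move_straight(W(x,.6,12.0),o,rate=0.03,force_limit=15); F(Rb,f"x{x}")
    print(Rb.inv().apply(env.read_state()["position"]-B)*1000)
env.dwell(.15)
p=cam("wrist"); cv2.imwrite("pics/w6.png",p["image"])
E
```

```text
45 t 34.08 F [-0.9  1.7  4.7] M [0.61 0.97 0.11] op 39.5
x3 t 34.44 F [-0.2  0.7  3.5] M [0.05 0.5  0.08] op 39.4
[-15.80520788   0.54312967  11.23220413]
x10 t 34.87 F [-1.4  0.   3.2] M [0.17 0.54 0.05] op 39.7
[-15.8683773    0.57573113  11.18891637]
```

View pics/w6.png

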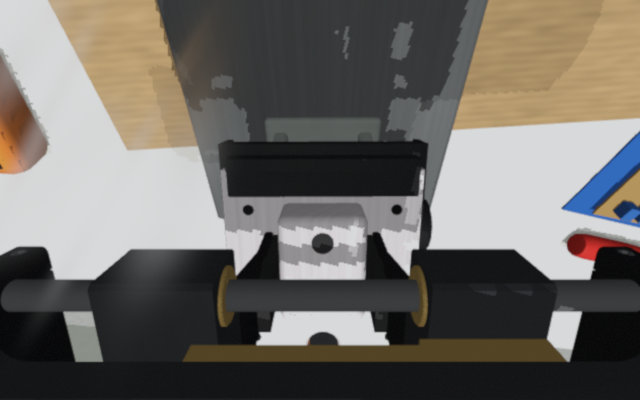

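```bash
python3 - <<'E'
from h import *
B,Rb=load(); o=rpy(tool(Rb,1))
W=lambda x,y,z:B+Rb.apply(np.array([x,y,z])/1000)
pos=lambda:print((Rb.inv().apply(env.read_state()["position"]-B)*1000).round(2))
for z in (11.5,12.2):
    r=env.move_straight(W(-16,.6,z),o,rate=0.01); F(Rb,f"z{z} {r}"); pos()
for x in (-14,-11,-6):
    r=env.move_straight(W(x,.6,12.2),o,rate=0.015,force_limit=22); F(Rb,f"x{x} {r}"); pos()
    if r: break
E
```

```text
z11.5 False t 35.32 F [ 0.4 -0.7  1.9] M [ 0.05  0.81 -0.1 ] op 39.7
[-16.28   0.58  11.46]
z12.2 False t 35.57 F [ 2.3 -0.5 -3.3] M [-0.14  0.62 -0.06] op 39.7
[-16.37   0.62  11.74]
x-14 False t 35.85 F [-3.3 -0.1 -4.6] M [-0.03  1.39 -0.  ] op 39.7
[-15.82   0.63  11.6 ]
x-11 False t 36.2 F [-1.5 -0.6 -3.4] M [-0.02  1.37  0.02] op 39.4
[-11.01   0.61  12.17]
x-6 False t 36.68 F [-3.3  0.1 -4.9] M [0.05 1.42 0.01] op 39.6
[-5.99  0.6  12.18]
```

```bash
python3 - <<'E'
from h import *
B,Rb=load(); o=rpy(tool(Rb,1))
W=lambda x,y,z:B+Rb.apply(np.array([x,y,z])/1000)
r=env.move_straight(W(8,.6,12.0),o,rate=0.03,force_limit=22); F(Rb,f"{r}"); print((Rb.inv().apply(env.read_state()["position"]-B)*1000).round(2))
env.dwell(.1)
r=env.move_straight(W(8,.6,90),o,rate=0.12); F(Rb,"lift")
p=cam("top"); m=[]
Rc=R.from_euler("xyz",p["orientation"],degrees=True)
for u,v in [(175,178),(257,178),(252,283),(167,280)]:
    d=Rc.apply([(u-p["cx"])/p["fx"],-(v-p["cy"])/p["fy"],-1]); t=(.003-p["position"][2])/d[2]; m.append(p["position"]+t*d)
m=np.array(m)[:,:2]; print(m.round(3)); c=m.mean(0); ax=(m[0]+m[1]-m[2]-m[3]); yaw=np.degrees(np.arctan2(ax[1],ax[0]))
print("mat",c,yaw,np.linalg.norm(m[0]-m[3]),np.linalg.norm(m[0]-m[1]))
T=c+R.from_euler("z",yaw,degrees=True).as_matrix()[:2,:2]@[-.06,0]
print("target centre",T)
for y in (0,20,40,60):
    Rf=R.from_euler("z",y,degrees=True); P=np.r_[T,.012]+Rf.apply([-.016,0,0])
    for z in (.15,0): 
        q=env.inverse_kinematics(P+[0,0,z],rpy(tool(Rf,1))); print(y,z,None if q is None else q.round())
E
```

```text
False t 37.3 F [-1.6  0.2 -3.6] M [0.01 1.38 0.06] op 39.6
[ 7.82  0.61 11.93]
lift t 38.2 F [-2.1 -0.5 -3.5] M [ 0.06  1.41 -0.01] op 39.7
[[0.61  0.473]
 [0.604 0.224]
 [0.294 0.238]
 [0.308 0.485]]
mat [0.45427533 0.35496068] -2.360670641357095 0.30271870138419393 0.2487846539222241
target centre [0.39432625 0.35743207]
0 0.15 [  61.   15.  -19.   -0.  -56. -151.]
0 0 [  61.   27.  -28.   -0.  -35. -151.]
20 0.15 [  61.   15.  -20.   -0.  -56. -131.]
20 0 [  61.   27.  -29.   -0.  -35. -131.]
40 0.15 [  60.   15.  -20.   -0.  -56. -110.]
40 0 [  60.   27.  -29.   -0.  -34. -110.]
60 0.15 [ 60.  15. -20.  -0. -56. -90.]
60 0 [ 60.  27. -29.  -0. -35. -90.]
```

```bash
python3 - <<'E'
from h import *
I=R.identity(); o=rpy(tool(I,1)); P=np.array([.394-.016,.357,0])
env.move_straight(env.read_state()["position"]+[-.05,.04,.08],rate=0.2)
env.goto(P+[0,0,.12],o); env.move_straight(P+[0,0,.03],o,rate=0.12)
env.dwell(.2)
r=env.move_straight(P+[0,0,.0115],o,rate=0.02,force_limit=5); F(I,f"{r}"); print(env.read_state()["position"])
env.dwell(.1)
env.gripper_to(0.75,5); env.dwell(.1)
env.move_straight(P+[0,0,.12],o,rate=0.15)
env.goto(P+[-.05,.1,.35],o)
env.dwell(.2)
p=cam("side"); cv2.imwrite("pics/s7.png",cv2.resize(p["image"],None,fx=1.25,fy=1.25)); t=cam("top"); 
for q in (p,t):
  for n in ("adapter","pin","stand"):
    print(n,[(np.round(d["xyz"],3),round(d["score"],2)) for d in env.search_frame(q,n)[:1]])
a=cv2.resize(t["image"][140:300,150:390],None,fx=3,fy=3); cv2.imwrite("pics/t7.png",a)
print(env.read_state()["clock"])
E
```

```text
True t 42.32 F [0.4 0.2 4.7] M [0.19 0.19 0.04] op 39.7
[0.37801146 0.35682256 0.01266944]
adapter [(array([0.396, 0.339, 0.009]), 0.72)]
pin [(array([ 0.41 , -0.352,  0.026]), 0.74)]
stand [(array([ 0.551, -0.051,  0.015]), 0.89)]
adapter [(array([0.392, 0.352, 0.006]), 0.94)]
pin [(array([ 0.412, -0.346,  0.025]), 0.54)]
stand [(array([ 0.534, -0.025,  0.014]), 0.77)]
45.7417
```

View pics/s7.png

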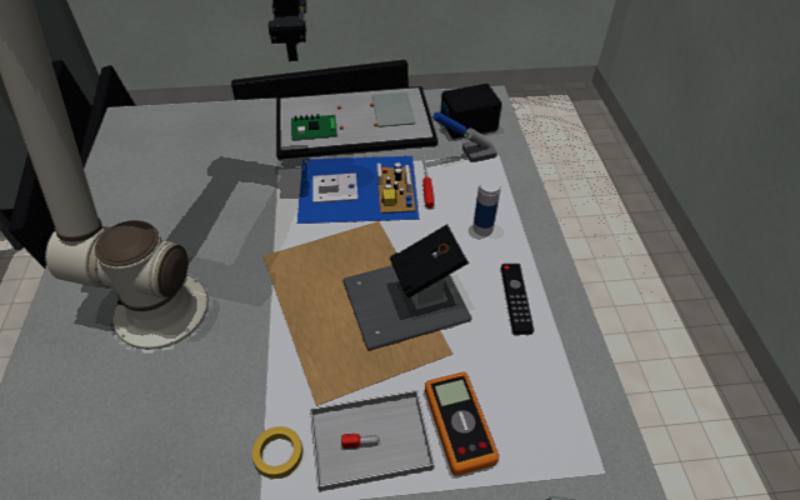

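View pics/t7.png

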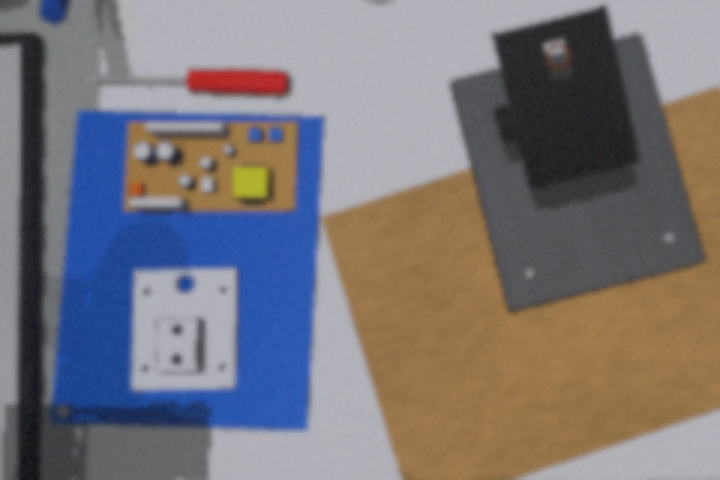

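The side view shows the pin lying in the tray at about (360,440) and the adapter on the mat at about (335,187). The top view shows the adapter rib up at (185,328), clear of the board, and nothing else looks disturbed. I'm handing the job in.

```bash
python3 -c "
from h import *
env.close_job()"
```

```text
the job is handed in; nothing more can be done
```

The job is handed in, with the last clock reading at 45.7 s of the 72 s allowed. By my own checks every step and end condition was met, but the system gives no verdict.

- **Pin:** I freed it with twists of ±1 rad while pulling along its axis. The readings after each turn showed at most about 17 N along the axis and 11 N sideways. I then laid it in the tray, and in the last pictures it lies flat there, inside the walls.
- **Adapter:** I gripped it by the rib and slid it about 24 mm up the slope, then lifted it off and laid it on the mat. The last pictures show it flat, rib up, near (0.39, 0.35), clear of the board and well inside the mat's edges.
- **Stand and bystanders:** They look unmoved in the final pictures. I did not measure the stand's displacement separately: the network's stand position is the middle of what is visible. That shifted by 18–24 mm because the adapter no longer covers part of it, so it is no use as a check.

**What disagreed or failed:**
- My first fit put the bed's height at 128.3 mm instead of the given 130 mm, which is within the camera calibration, and a second closer fit gave 127.6 mm.
- The jaws were about 1 mm off the pin sideways, which I corrected from the force readings before gripping hard.
- The first attempt to slide the adapter stopped at its 15 N force limit. It moved after I took its weight off with a lift of under 1 mm, so it was slightly unloaded rather than fully resting while it slid.

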